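# Clamp the charcoal block in the carving fixture with the torque knob

## Task

Get the brittle black charcoal block ready for carving: lay it flat in the metal fixture, lengthwise and pushed up against all three locating pins, and let go of it. Then swing the blue clamp arm over it as far as its stop and turn the black knob clockwise until its slip clutch clicks with the pad tight on the block - one click is enough, do not keep clicking it round. Leave the block clamped and the other things on the bench undisturbed.

Things in the scene. Friction and masses are not known exactly. Their poses are not given: they have to be found in the camera images.
- charcoal_block: Black charcoal soldering block, 62 (its x) x 101 (its y) x 29 (its z) mm, 0.16 kg, loose. Origin: centre of its underside. Lies flat on the bench at the start, to the left or right of the fixture. The rolling mill and its crank handle stand beyond the left place: lift the block well clear (0.15 m) before carrying it.
- fixture: Grey plate 230 (x) x 120 (y) x 14 mm, fixed to the bench. Origin: centre of its underside; x along the plate toward the post, z up. Its three upright steel pins are 10 mm thick, 12 mm tall above the plate: two stop the block on its +y side, one at its +x end; -x and -y sides are open. The seat point lies at (-45, 0, 14) mm, the post at (85, 0) mm.
- seat (a point): Where the charcoal block's origin must come to lie: on the plate's upper face, 14 mm above the bench; axes as the fixture's. The seated block has its 101 mm length along this x (either way round). Relative to this point the pins stand at (-32, +36), (+32, +36) mm, touching its long side at +y, and at (+55.5, 0) mm, touching its end at +x.
- post_axis (a point): Point on the vertical axis of the clamp post, at the height of the plate's upper face, 130 mm from the seat point along the seat's +x. The blue clamp arm turns about this axis. The post and arm hub reach 90 mm above the bench and are 36 mm in diameter. Its axes are the fixture's.
- knob_grip (a point): On the axis of the black fluted torque knob, 21 mm above its lower end, 9 mm below its top: a TCP height to grip it at. Knob: upright, 42 mm in diameter, 30 mm tall, orange disc and white line on top, its top 126 mm above the bench; on the tip of the clamp arm, 105 mm from the post axis. It does not rise or sink as it turns. Under it is a steel collar 52 mm in diameter.
- clamp_arm (a joint): Swing of the blue clamp arm about the post, rad: 0 = over the block, at its stop (arm along the seat's -x, knob and pad 25 mm from the seat point toward the post); grows anticlockwise seen from above, so closing is clockwise. At the start 1.2 to 1.6. Stays where it is left (about 2 N moves it at the knob). Underside of the arm 62 mm above the bench.
- screw (a joint): Turn of the clamp screw and the collar under the knob, rad; grows clockwise seen from above (tightening), 0 to 8.8. The knob drives it through the slip clutch; 0.07 Nm turns it free; self-locking. The pad sinks 10 mm a turn and meets the seated block at about 6.4; at the start 3.8 to 4.9 (pad 2.4 to 4 mm above the block).
- clamp_pad (a joint): How far the clamp pad is screwed down, m: 0 = top; about 0.010 when it meets the seated block.
- pad_foot: Black rubber-faced pad, 22 mm in diameter, under the tip of the arm on the knob's axis. Origin: centre of its underside.
- torque_knob (a joint): Slip of the knob on the screw, rad: 0 at the start, grows when the clutch slips as the knob is turned clockwise. A spring ball sits between twelve rollers: below the set torque (0.12 to 0.16 Nm) the slip stays under 0.1; at it the ball jumps on: one click = 0.52 rad. The knob's white line starts at the red one of the collar's twelve marks; each click moves it on by one mark.
- sanding_block: Light brown sanding block, 46 x 92 x 27 mm, loose, a bystander; origin at the centre of its underside, length along its y.
- rivet_jar: Glass jar with red lid, 52 mm in diameter, 76 mm tall, loose, a bystander; origin at the centre of its underside.
Things that resemble listed ones, but are neither listed nor needed, are in the scene too. Several things have the shape of the charcoal_block; the one meant has the colours described above.

How it is judged:
On the way, in this order (a step that is already met when the one before it is completed fails the run):
1. the charcoal block lies in the fixture against all three pins, let go (x of charcoal_block in the frame of seat between -0.003 and 0.003 m and y of charcoal_block in the frame of seat between -0.003 and 0.003 m and z of charcoal_block in the frame of seat between -0.003 and 0.003 m and angle between the y axis of charcoal_block and the x axis of seat, either way round below 0.06 rad and contact force between the fingers and charcoal_block below 0.5 N), for 0.2 s.
2. the clamp arm is swung over the block, against its stop (value of joint clamp_arm below 0.06 rad), for 0.1 s.
3. the knob's clutch has clicked with the pad tight on the block (value of joint clamp_arm below 0.06 rad and value of joint torque_knob above 0.44 rad and contact force between pad_foot and charcoal_block above 8 N), for 0.1 s.
At the end, for the whole second after the job is handed in: The block lies on the plate within 3 mm of its place against the three pins, square within 0.06 rad; the arm is within 0.06 rad of its stop; the clutch has slipped at least one click (0.44 rad); the pad presses on the block with over 8 N; block and knob are at rest (all of step 3 and x of charcoal_block in the frame of seat between -0.003 and 0.003 m and y of charcoal_block in the frame of seat between -0.003 and 0.003 m and z of charcoal_block in the frame of seat between -0.003 and 0.003 m and angle between the y axis of charcoal_block and the x axis of seat, either way round below 0.06 rad and linear speed of charcoal_block below 0.02 m/s and velocity of joint torque_knob below 0.2 rad/s); the robot touches nothing.
It fails at once if the knob is clicked round more than seven clicks (3.9 rad) (value of joint torque_knob above 3.9 rad).
It fails at once if a bystander (sanding block or jar) is pushed more than 30 mm from its place (distance of any of sanding_block, rivet_jar from where it was at the start of the episode above 0.03 m).
It also fails if it takes over 72 s, if anything falls off the work surface, if the arm or the gripper's body presses on something with over 40 N, if the wrist force passes 120 N, or if a joint passes its speed limit or range.

## Robot

A 7-joint arm with a two-finger parallel gripper is mounted at the origin on a cart in front of the work surface, level with it; the furniture and walls round the work are solid. World frame = base frame: x ahead of the robot, y to its left, z up, the work surface at z = 0. Lengths are in m, angles in rad, forces in N, time in s.
With the tool pointing down it reaches from about 0.425 to 0.95 m from the base axis. Payload 16.7 kg.
Tool frame: the origin (TCP) lies between the finger pads, 19 mm behind the fingertips; this is the grasp point; x points along the fingers, z is the direction in which the jaws open and shut, and the axes are right-handed (so a half turn about x gives the same grasp; the last joint's range is limited). The gripper opens to 94 mm and grips with 3 to 60 N. Pads are 16 mm wide; open, the fingers measure 119 mm over their backs; the gripper's body (75 mm by 177 mm) begins 78 mm behind the grasp point.
Start: joints at [-1.419, 0.426, 0.074, 1.606, -0.034, 1.111, -0.067], TCP at [0.201, 0.644, 0.224] pointing down, gripper open.
Joint ranges: [-2.85, 2.85], [-0.5, 2.14], [-1.23, 1.37], [0.21, 2.46], [-1.02, 4.16], [0.16, 2.05], [-2.73, 2.73]. Speed limits (rad/s): [1.89, 1.89, 2.39, 2.39, 3.01, 3.01, 3.01].

## Interface

Orientations are given as a unit quaternion [x, y, z, w].
In Python, from cell import bot gives the robot as it stands.
- The arm moves only by the tool move_arm, never from a script. Its argument "targets" is a list of rows, each a list of 3 entries, a list of its own where there are three numbers: the shift along the tool's x, y, z in mm, then the turn, a rotation vector about the tool's x, y, z in rad, then the closure in counts, from 0 (fully open) to 255 (shut). In form: [[[tx, ty, tz], [ax, ay, az], gripper], ...]. A call has 1 to 12 rows; each row shifts and turns the commanded pose from where the row before left it, along the tool's axes as they then stand; what a row does not reach is not made up. A row lasts 1/10 s, in which the tool goes at most 50 mm and 8.59 degrees, less where a joint would pass 70% of its speed; a pose out of reach is approached as far as the arm can. A call is refused whole if a number of a shift passes 50 or a number of a turn 0.15, either way. A call with a gripper value outside its range is refused whole. The fingers move at their own pace and stop on an object; the grip force is fixed at half the most. Time passes only in rows, so rows that do not move let the fingers close. It gives the time, the measured TCP pose, the force and the opening at its end, in the units of the state.
- bot.get_obs(): the state, without advancing time (a new reading comes with each control period).
- bot.camera(name): name is "scene" or "top" or "wrist"; returns a dict with "color" (384x512x3 uint8, red, green, blue), "range_z" (384x512 float32, m along the optical axis (not along the pixel's ray), 0 where there is no reading), "camera_matrix" (3x3 intrinsics, pixels), "R" (3x3) and "t" (3): a world point X has camera coordinates R X + t. Camera axes: x right, y down, z forward; pixel columns grow to the right and rows downward; lengths in m; the calibration is good to about 2 mm. A picture is of the moment at which its call begins.
- bot.hand_in(): hands the job in, once; it reports no verdict.
The state is a dict: "time": time; "joint_pos": joint angles; "joint_velocities": joint speeds; "joint_efforts": joint torques, N m; "position": TCP position; "tool_rot": TCP orientation; "force": force on the tool from outside, world axes, zero at the start; "moment": the same for the moment, N m; "grip_width": finger opening in m.
Only numpy, scipy, OpenCV 4.12 (cv2) and the standard library are available. Lean on these libraries where they do the work, as an engineer would, in place of code of your own. Each camera call takes 0.05 s, during which the arm holds its last target. There are 200 camera calls.

## Working session

There is one attempt and no reset: what is moved stays moved. The work goes in short steps, Python scripts to look and compute and a tool call to move; the robot and the scene stay as the last step left them, time stands still between calls to the robot, and variables do not carry over. Pictures are saved under pics/ and viewed, about 8 in all and at most 12, crops included, and the job is handed in when it is done.

Besides the shell and the picture viewer there is one more tool, called after "Call:" in YAML: its name, and indented under it one key for each argument. move_arm: Moves the arm, as the interface text tells. Its arguments: {"type":"object","properties":{"targets":{"type":"array"}},"required":["targets"]}

```bash
ls; mkdir -p pics; python3 - <<'E'
from cell import bot
import cv2,numpy as np,pickle
o=bot.get_obs();print({k:np.round(v,3).tolist() for k,v in o.items()})
d={n:bot.camera(n) for n in("scene","top")}
pickle.dump(d,open('d0.pkl','wb'))
for n,c in d.items():
    cv2.imwrite(f'pics/{n}0.png',cv2.resize(c["color"][:,:,::-1],(800,600)));print(n,c["camera_matrix"].tolist(),np.round(c["R"],3).tolist(),np.round(c["t"],3))
E
```

```text
pics
{'time': 0.0, 'joint_pos': [-1.418, 0.427, 0.074, 1.607, -0.034, 1.111, -0.067], 'joint_velocities': [0.0, 0.001, -0.0, -0.002, -0.001, -0.001, 0.001], 'joint_efforts': [-0.001, -93.583, 3.666, -45.42, -0.049, 0.02, 0.0], 'position': [0.201, 0.644, 0.224], 'tool_rot': [-0.419, 0.57, 0.419, 0.569], 'force': [0.072, 0.177, 0.403], 'moment': [0.014, 0.033, 0.028], 'grip_width': 0.094}
scene [[434.1896803306721, 0.0, 264.8740116394396], [0.0, 434.1896803306721, 196.1675429858661], [0.0, 0.0, 1.0]] [[0.852, -0.523, 0.012], [-0.25, -0.428, -0.868], [0.459, 0.737, -0.496]] [-0.439  0.218  0.904]
top [[443.3129044759293, 0.0, 250.7266941952275], [0.0, 443.3129044759293, 193.42011253796295], [0.0, 0.0, 1.0]] [[0.025, -0.999, 0.03], [-0.984, -0.03, -0.178], [0.178, -0.026, -0.984]] [0.007 0.539 1.461]
```

View pics/top0.png

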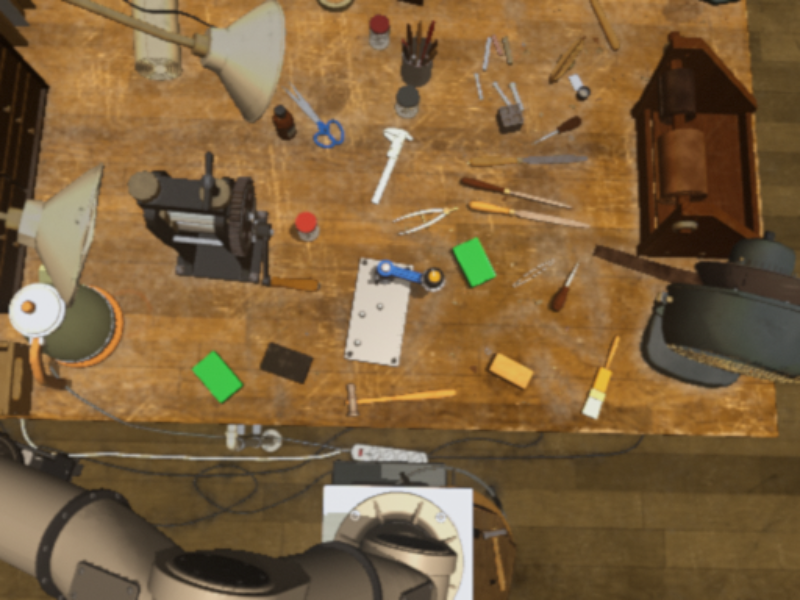

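View pics/scene0.png

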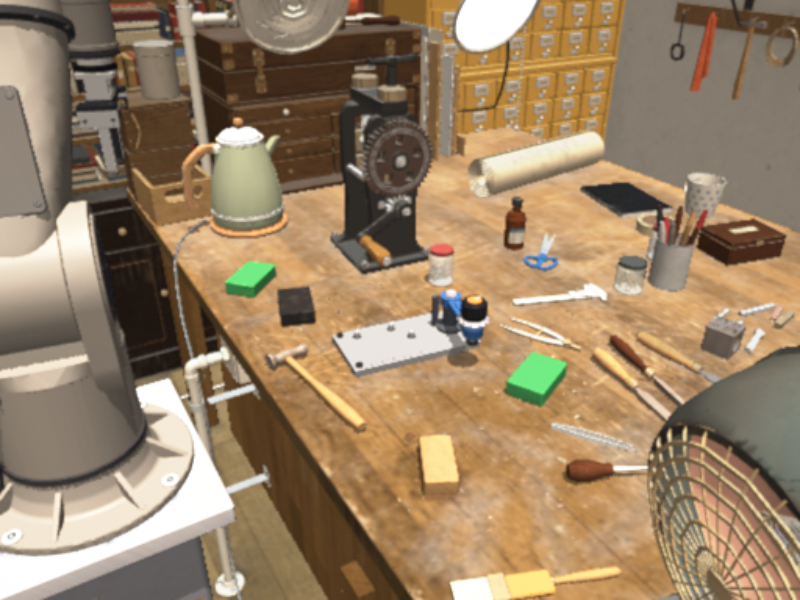

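The top view shows the black block at about (287,363), the fixture at (380,312) with its pins on the left, the post at (385,270), the knob at (433,278) out to the right, the sanding block at (511,371) and the jar at (306,226). The scene view confirms this.

```bash
cat > h.py <<'E'
import numpy as np,cv2,pickle
from scipy.spatial.transform import Rotation as Ro
def ray(c,uv,z):
    uv=np.atleast_2d(uv).astype(float);K=c["camera_matrix"];R=np.array(c["R"]);t=np.array(c["t"])
    d=np.c_[(uv[:,0]-K[0,2])/K[0,0],(uv[:,1]-K[1,2])/K[1,1],np.ones(len(uv))]@R
    C=-R.T@t; s=(z-C[2])/d[:,2]; return C+s[:,None]*d
def rect(c,m,z,near=None):
    cs,_=cv2.findContours(m.astype(np.uint8),cv2.RETR_EXTERNAL,cv2.CHAIN_APPROX_NONE)
    k=max(cs,key=cv2.contourArea) if near is None else min([q for q in cs if cv2.contourArea(q)>60],key=lambda q:np.linalg.norm(q[:,0].mean(0)-near))
    P=ray(c,k[:,0],z)[:,:2]
    (x,y),(w,h),a=cv2.minAreaRect((P*1000).astype(np.float32))
    if w<h: w,h,a=h,w,a-90
    return np.round([x,y,w,h,a],1)   # mm, long side angle deg (world)
E
cat > m.py <<'E'
from h import *
d=pickle.load(open('d0.pkl','rb'))
for n in ("top","scene"):
    c=d[n];hsv=cv2.cvtColor(c["color"],cv2.COLOR_RGB2HSV);H,S,V=[hsv[:,:,i].astype(int) for i in range(3)]
    s=np.array([.64,.64])
    bl=np.array([287,363] if n=="top" else [296,305])*s; fx=np.array([375,330] if n=="top" else [400,340])*s
    def win(m,p,r):
        o=np.zeros(m.shape,bool);x,y=p.astype(int);o[y-r:y+r,x-r:x+r]=m[y-r:y+r,x-r:x+r];return o
    mb=win(V<75,bl,24);print(n,'block',rect(c,mb,.029 if n=="top" else .029))
    mp=win((S<45)&(V>110),fx,62);mp=cv2.morphologyEx(mp.astype(np.uint8),cv2.MORPH_OPEN,np.ones((3,3)))
    print(n,'plate',rect(c,mp,.014))
    for nm,p,z in (("orange",[433,277] if n=="top" else [474,299],.126),):
        p=np.array(p)*s; m=win((H>8)&(H<28)&(S>150)&(V>120),p,9); ys,xs=np.nonzero(m); print(nm,len(xs),np.round(ray(c,[xs.mean(),ys.mean()],z)*1000,1))
    cv2.imwrite(f'pics/{n}_m.png',cv2.resize(np.where((mb|(mp>0))[:,:,None],255,c["color"][:,:,::-1]//2).astype(np.uint8)[100:290,130:330],None,fx=2,fy=2,interpolation=0))
E
python3 m.py
```

```text
top block [403.1 247.   98.7  58.6  72.2]
top plate [524.5  50.2 226.9 117.5  -7.3]
orange 98 [[595.7 -62.7 126. ]]
scene block [398.8 222.7 130.6  56.6  70.5]
scene plate [517.5  44.5 215.  134.9  -7.4]
orange 25 [[584.1 -63.5 126. ]]
```

```bash
cat > st.py <<'E'
from h import *
from cell import bot
import sys
# usage: st.py x y z(mm) jawyaw_deg -> shift in tool axes (mm), turn about tool axes
o=bot.get_obs();R=Ro.from_quat(o["tool_rot"]);M=R.as_matrix();p=np.array(o["position"])*1000
yaw=np.degrees(np.arctan2(M[1,2],M[0,2]))
print('t',round(o["time"],2),'p',np.round(p,1),'jaw yaw',round(yaw,2),'grip',round(o["grip_width"]*1000,1),'F',np.round(o["force"],1),'Mz',np.round(o["moment"],2),'j',np.round(o["joint_pos"],2))
print('tool x,y,z axes\n',np.round(M.T,3))
if len(sys.argv)>1:
    x,y,z,w=map(float,sys.argv[1:5]);w=np.radians(w)
    zt=np.array([np.cos(w),np.sin(w),0]);xt=np.array([0,0,-1]);T=np.c_[xt,np.cross(zt,xt),zt]
    print('shift',np.round(M.T@(np.array([x,y,z])-p),1),'turn',np.round(Ro.from_matrix(M.T@T).as_rotvec(),3))
E
python3 st.py 403 247 200 -17.8; python3 st.py 403 247 200 162.2 | tail -1
python3 - <<'E'
from h import *
c=pickle.load(open('d0.pkl','rb'))["top"];K=c["camera_matrix"];v,u=np.mgrid[:384,:512];z=c["range_z"]
P=(np.stack([(u-K[0,2])/K[0,0]*z,(v-K[1,2])/K[1,1]*z,z],-1)-np.array(c["t"]))@np.array(c["R"])
m=(z>0)&(P[...,0]>.3)&(P[...,0]<.75)&(P[...,1]>.1)&(P[...,1]<.5)&(P[...,2]>.05)
for y in np.arange(.1,.5,.05):
    q=P[m&(P[...,1]>=y)&(P[...,1]<y+.05)]
    if len(q):print('y',round(y,2),'n',len(q),'x',q[:,0].min().round(3),q[:,0].max().round(3),'zmax',q[:,2].max().round(3))
E
```

```text
t 0.1 p [200.6 644.1 223.7] jaw yaw 72.7 grip 94.2 F [-0.1  1.  -0.1] Mz [-0.04  0.02 -0.  ] j [-1.42  0.43  0.07  1.61 -0.03  1.11 -0.07]
tool x,y,z axes
 [[-0.    -0.001 -1.   ]
 [-0.955  0.297 -0.   ]
 [ 0.297  0.955 -0.001]]
shift [  24.  -311.3 -319. ] turn [ 1.58e+00 -1.00e-03  1.00e-03]
shift [  24.  -311.3 -319. ] turn [-1.562e+00 -1.000e-03 -1.000e-03]
y 0.15 n 94 x 0.548 0.723 zmax 0.118
y 0.2 n 281 x 0.549 0.75 zmax 0.532
y 0.25 n 300 x 0.556 0.75 zmax 0.513
y 0.3 n 1431 x 0.59 0.741 zmax 0.43
y 0.35 n 456 x 0.609 0.715 zmax 0.427
y 0.4 n 683 x 0.566 0.702 zmax 0.614
y 0.45 n 2352 x 0.436 0.733 zmax 0.619
```

Call:
move_arm:
  targets:
    - [[0,-31,-32],[0,0,0],0]
    - [[0,-31,-32],[0,0,0],0]
    - [[0,-31,-32],[0,0,0],0]
    - [[0,-31,-32],[0,0,0],0]
    - [[0,-31,-32],[0,0,0],0]
    - [[0,-31,-32],[0,0,0],0]
    - [[0,-31,-32],[0,0,0],0]
    - [[0,-31,-32],[0,0,0],0]
    - [[0,-31,-32],[0,0,0],0]
    - [[0,-32,-31],[0,0,0],0]
    - [[0,0,0],[0.14,0,0],0]
    - [[0,0,0],[0.14,0,0],0]

```text
time: 1.3
position: [0.4033, 0.246, 0.2243]
tool_rot: [-0.333, 0.624, 0.333, 0.624]
force: [0.1, -0.5, 0.8]
grip_width: 0.094
```

Call:
move_arm:
  targets:
    - [[0,0,0],[0.14,0,0],0]
    - [[0,0,0],[0.14,0,0],0]
    - [[0,0,0],[0.14,0,0],0]
    - [[0,0,0],[0.14,0,0],0]
    - [[0,0,0],[0.14,0,0],0]
    - [[0,0,0],[0.14,0,0],0]
    - [[0,0,0],[0.14,0,0],0]
    - [[0,0,0],[0.14,0,0],0]
    - [[0,0,0],[0.14,0,0],0]
    - [[0,0,0],[0.04,0,0],0]
    - [[0,0,0],[0,0,0],0]

```text
time: 2.4
position: [0.4026, 0.2473, 0.2241]
tool_rot: [0.11, 0.699, -0.11, 0.698]
force: [-0.3, 0.1, 0.0]
grip_width: 0.094
```

```bash
python3 st.py 403 247 24 -17.8; python3 - <<'E'
from h import *
from cell import bot
c=bot.camera("wrist");pickle.dump(c,open('w1.pkl','wb'))
g=c["color"].max(2); print(np.linalg.norm(np.array(c["R"]).T@np.array(c["t"])), (-np.array(c["R"]).T@c["t"]).round(3))
cv2.imwrite('pics/w1.png',c["color"][:,:,::-1])
E
```

```text
t 2.4 p [402.6 247.3 224.1] jaw yaw -17.86 grip 94.0 F [-0.3  0.1  0. ] Mz [-0.12  0.07 -0.06] j [-1.05  0.09  0.39  2.06 -0.04  1.   -0.95]
tool x,y,z axes
 [[-0.    -0.    -1.   ]
 [ 0.307  0.952 -0.   ]
 [ 0.952 -0.307 -0.   ]]
shift [ 2.001e+02 -1.000e-01  5.000e-01] turn [-0.001 -0.     0.   ]
0.654598624902519 [0.424 0.316 0.386]
```

View pics/w1.png

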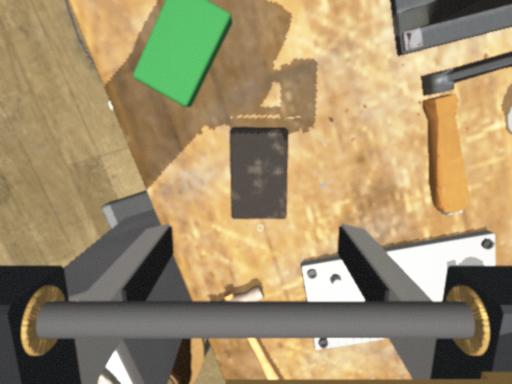

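The wrist view shows the block at about (259,173), square to the jaws and fully visible. I'll refine its pose from here.

```bash
python3 - <<'E'
from h import *
c=pickle.load(open('w1.pkl','rb'));g=c["color"].max(2)
m=np.zeros(g.shape,bool);m[112:232,222:300]=g[112:232,222:300]<85
m=cv2.morphologyEx(m.astype(np.uint8),cv2.MORPH_CLOSE,np.ones((5,5)))
print(rect(c,m,.029)); cv2.imwrite('pics/wm.png',m*255); print(cv2.boundingRect(m),c['camera_matrix'][0,0])
E
```

```text
[411.6 265.2  70.9  58.7  71.2]
(231, 127, 57, 90) 335.6605367798614
```

```bash
python3 - <<'E'
from h import *
c=pickle.load(open('w1.pkl','rb'));g=c["color"].max(2)
for th in(85,100,115):
    m=np.zeros(g.shape,np.uint8);m[112:232,222:300]=g[112:232,222:300]<th
    m=cv2.morphologyEx(m,cv2.MORPH_OPEN,np.ones((3,3)));m=cv2.morphologyEx(m,cv2.MORPH_CLOSE,np.ones((9,9)))
    print(th,rect(c,m,.029),cv2.boundingRect(m))
print(ray(c,[[232,128],[287,128],[232,216],[287,216]],.029).round(4))
E
```

```text
85 [421.  292.8  58.7  12.4 -19.2] (231, 127, 57, 14)
100 [407.3 252.2  98.7  58.8  71.4] (231, 127, 57, 91)
115 [407.7 252.3  98.5  59.4  72.1] (231, 127, 57, 91)
[[0.3959 0.3067 0.029 ]
 [0.4505 0.2891 0.029 ]
 [0.3649 0.2156 0.029 ]
 [0.4233 0.1969 0.029 ]]
```

Call:
move_arm:
  targets:
    - [[45,3,1],[0,0,0],0]
    - [[45,0,0],[0,0,0],0]
    - [[45,0,0],[0,0,0],0]
    - [[40,0,0],[0,0,0],0]
    - [[25,0,0],[0,0,0],0]
    - [[0,0,0],[0,0,0],0]
    - [[0,0,0],[0,0,0],255]
    - [[0,0,0],[0,0,0],255]
    - [[0,0,0],[0,0,0],255]
    - [[0,0,0],[0,0,0],255]
    - [[0,0,0],[0,0,0],255]
    - [[0,0,0],[0,0,0],255]

```text
time: 3.65
position: [0.4052, 0.2505, 0.0252]
tool_rot: [0.11, 0.698, -0.109, 0.699]
force: [-1.3, -0.9, 12.4]
grip_width: 0.0624
```

Call:
move_arm:
  targets:
    - [[-20,0,0],[0,0,0],255]
    - [[-40,0,0],[0,0,0],255]
    - [[-45,0,0],[0,0,0],255]
    - [[-45,0,0],[0,0,0],255]
    - [[-15,0,0],[0,0,0],255]
    - [[0,0,0],[0,0,0],255]

```text
time: 4.25
position: [0.4054, 0.2509, 0.1918]
tool_rot: [0.111, 0.698, -0.108, 0.699]
force: [0.2, -0.9, -1.4]
grip_width: 0.0622
```

```bash
python3 st.py 473.2 50.7 190 -97.3; python3 - <<'E'
from h import *
from cell import bot
c=bot.camera("wrist");pickle.dump(c,open('w2.pkl','wb'))
cv2.imwrite('pics/w2.png',c["color"][:,:,::-1])
E
```

```text
t 4.25 p [405.4 250.9 191.8] jaw yaw -17.8 grip 62.2 F [ 0.2 -0.9 -1.4] Mz [-0.05  0.08 -0.02] j [-1.07  0.13  0.41  2.1  -0.07  0.92 -0.92]
tool x,y,z axes
 [[ 0.003  0.004 -1.   ]
 [ 0.306  0.952  0.005]
 [ 0.952 -0.306  0.002]]
shift [   1.3 -169.9  125.7] turn [ 1.387 -0.002 -0.005]
```

View pics/w2.png

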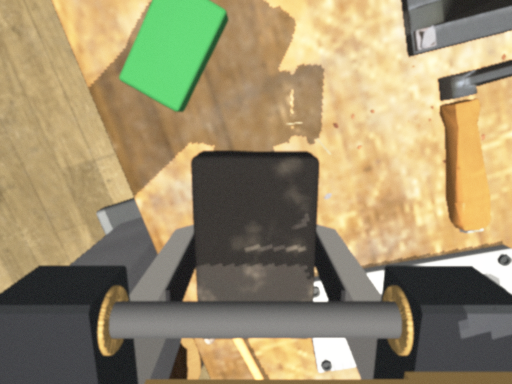

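The block is held squarely. Its far top edge is at row 153, which gives the lengthwise grip offset.

```bash
python3 - <<'E'
from h import *
c=pickle.load(open('w2.pkl','rb'))
P=ray(c,[[256,152],[256,154],[193,200],[318,200]],.1956)[:,:2]*1000-np.array([405.4,250.9])
L=np.array([.306,.952]);W=np.array([.952,-.306]);print((P@L).round(1),(P@W).round(1))
E
```

```text
[52.8 51.9 29.5 29.5] [  0.    0.  -30.7  30.3]
```

Call:
move_arm:
  targets:
    - [[0,-28,21],[0,0,0],255]
    - [[0,-35,26],[0,0,0],255]
    - [[0,-35,26],[0,0,0],255]
    - [[0,-35,26],[0,0,0],255]
    - [[0,-37,27],[0,0,0],255]
    - [[0,0,0],[0.14,0,0],255]
    - [[0,0,0],[0.14,0,0],255]
    - [[0,0,0],[0.14,0,0],255]
    - [[0,0,0],[0.14,0,0],255]
    - [[0,0,0],[0.14,0,0],255]
    - [[0,0,0],[0.14,0,0],255]
    - [[0,0,0],[0.14,0,0],255]

```text
time: 5.5
position: [0.4717, 0.0493, 0.1879]
tool_rot: [0.426, 0.564, -0.428, 0.563]
force: [0.2, 1.0, -2.0]
grip_width: 0.0623
```

Call:
move_arm:
  targets:
    - [[0,0,0],[0.14,0,0],255]
    - [[0,0,0],[0.14,0,0],255]
    - [[0,0,0],[0.127,0,0],255]
    - [[0,0,0],[0,0,0],255]
    - [[0,0,0],[0,0,0],255]

```text
time: 6.0
position: [0.472, 0.0495, 0.1885]
tool_rot: [-0.529, -0.468, 0.53, -0.468]
force: [0.2, 1.0, -1.5]
grip_width: 0.0623
```

```bash
python3 st.py 473.2 50.7 45 -97.3
```

```text
t 6.0 p [472.   49.5 188.5] jaw yaw -97.06 grip 62.3 F [ 0.2  1.  -1.5] Mz [ 0.03  0.17 -0.01] j [-0.93  0.16  0.77  2.11 -0.14  0.92 -1.77]
tool x,y,z axes
 [[-0.001 -0.001 -1.   ]
 [ 0.992 -0.123 -0.001]
 [-0.123 -0.992  0.001]]
shift [143.5   1.2  -1.5] turn [0.004 0.001 0.001]
```

Call:
move_arm:
  targets:
    - [[30,-1,0],[0,0,0],255]
    - [[40,-1,0],[0,0,0],255]
    - [[40,0,0],[0,0,0],255]
    - [[25,0,0],[0,0,0],255]
    - [[5,0,0],[0,0,0],255]
    - [[0,0,0],[0,0,0],255]

```text
time: 6.6
position: [0.4702, 0.0493, 0.049]
tool_rot: [-0.53, -0.468, 0.531, -0.467]
force: [-0.3, -0.1, -0.8]
grip_width: 0.0624
```

```bash
python3 st.py 473.2 50.7 39 -97.3; python3 - <<'E'
from h import *
from cell import bot
c=bot.camera("wrist");s=bot.camera("scene");
a=cv2.resize(c["color"],(400,300));b=cv2.resize(s["color"][170:250,195:315],(400,267))
cv2.imwrite('pics/a3.png',np.vstack([cv2.resize(c["color"],(480,360)),cv2.resize(b,(480,240))])[:,:,::-1])
E
```

```text
t 6.6 p [470.2  49.3  49. ] jaw yaw -97.22 grip 62.4 F [-0.3 -0.1 -0.8] Mz [-0.02  0.14 -0.02] j [-0.75  0.42  0.62  2.22 -0.42  0.62 -1.52]
tool x,y,z axes
 [[-0.002 -0.001 -1.   ]
 [ 0.992 -0.126 -0.001]
 [-0.126 -0.992  0.001]]
shift [ 9.9  2.8 -1.8] turn [0.001 0.001 0.001]
```

View pics/a3.png

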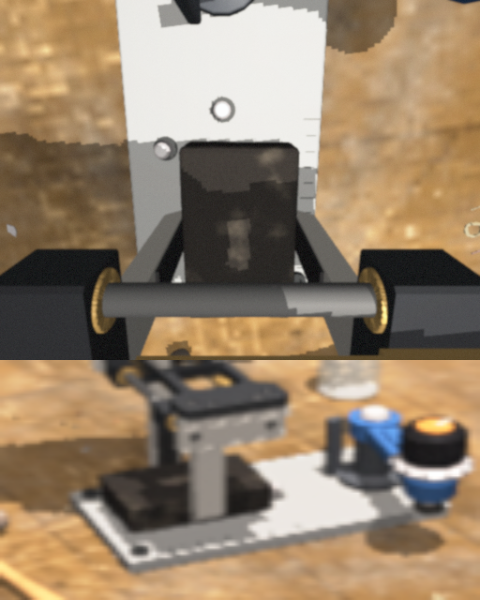

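The wrist view shows the block clear of the side pin at (165,148) and the end pin at (222,108), and square to the plate. I'll lower it now.

Call:
move_arm:
  targets:
    - [[5,0,0],[0,0,0],255]
    - [[3,0,0],[0,0,0],255]
    - [[1,0,0],[0,0,0],255]
    - [[1,0,0],[0,0,0],255]
    - [[0,0,0],[0,0,0],255]

```text
time: 7.2
position: [0.4706, 0.0499, 0.0393]
tool_rot: [0.531, 0.467, -0.531, 0.467]
force: [0.1, 0.8, -1.4]
grip_width: 0.062
```

Call:
move_arm:
  targets:
    - [[1,0,0],[0,0,0],255]
    - [[0,0,0],[0,0,0],255]

```text
time: 7.4
position: [0.4708, 0.0499, 0.039]
tool_rot: [0.531, 0.467, -0.531, 0.467]
force: [-5.9, 0.3, 25.1]
grip_width: 0.0624
```

Call:
move_arm:
  targets:
    - [[1,0,0],[0,0,0],255]
    - [[0,0,0],[0,0,0],255]

```text
time: 7.6
position: [0.4711, 0.0499, 0.0384]
tool_rot: [0.531, 0.467, -0.53, 0.467]
force: [-9.6, 0.1, 36.4]
grip_width: 0.0623
```

Call:
move_arm:
  targets:
    - [[-1.5,0,0],[0,0,0],255]
    - [[0,0,-2],[0,0,0],255]
    - [[0,0,-1],[0,0,0],255]
    - [[0,0,-1],[0,0,0],255]
    - [[0,0,0],[0,0,0],255]

```text
time: 8.1
position: [0.471, 0.054, 0.0386]
tool_rot: [-0.531, -0.467, 0.531, -0.467]
force: [-0.0, 0.7, -0.8]
grip_width: 0.0625
```

Call:
move_arm:
  targets:
    - [[0,0,-1],[0,0,0],255]
    - [[0,0,0],[0,0,0],255]

```text
time: 8.3
position: [0.4712, 0.0549, 0.0387]
tool_rot: [-0.531, -0.467, 0.531, -0.467]
force: [-0.3, 0.7, -0.8]
grip_width: 0.0622
```

Call:
move_arm:
  targets:
    - [[0,0,-1],[0,0,0],255]
    - [[0,0,0],[0,0,0],255]

```text
time: 8.5
position: [0.4713, 0.0559, 0.0388]
tool_rot: [-0.531, -0.467, 0.531, -0.467]
force: [-0.7, 0.2, -0.8]
grip_width: 0.0624
```

Call:
move_arm:
  targets:
    - [[0,0,-1],[0,0,0],255]
    - [[0,0,0],[0,0,0],255]

```text
time: 8.7
position: [0.4714, 0.0569, 0.0388]
tool_rot: [-0.531, -0.467, 0.531, -0.467]
force: [-0.1, -0.2, -1.1]
grip_width: 0.0622
```

Call:
move_arm:
  targets:
    - [[0,0,-1],[0,0,0],255]
    - [[0,0,0],[0,0,0],255]

```text
time: 8.9
position: [0.4716, 0.0579, 0.0388]
tool_rot: [-0.531, -0.467, 0.531, -0.467]
force: [0.8, -0.4, -2.1]
grip_width: 0.0623
```

Call:
move_arm:
  targets:
    - [[0,0,-1],[0,0,0],255]
    - [[0,0,0],[0,0,0],255]

```text
time: 9.1
position: [0.4717, 0.0587, 0.0388]
tool_rot: [-0.531, -0.467, 0.531, -0.467]
force: [0.2, -0.5, -1.5]
grip_width: 0.0623
```

Call:
move_arm:
  targets:
    - [[0,0,-1],[0,0,0],255]
    - [[0,0,0],[0,0,0],255]

```text
time: 9.3
position: [0.4717, 0.059, 0.0388]
tool_rot: [-0.531, -0.467, 0.531, -0.467]
force: [-0.6, -5.6, -0.6]
grip_width: 0.0623
```

Call:
move_arm:
  targets:
    - [[0,1,0],[0,0,0],255]
    - [[0,1,0],[0,0,0],255]
    - [[0,1,0],[0,0,0],255]
    - [[0,1,0],[0,0,0],255]
    - [[0,0,0],[0,0,0],255]

```text
time: 9.8
position: [0.4736, 0.0587, 0.0385]
tool_rot: [-0.53, -0.468, 0.532, -0.466]
force: [-13.7, -4.2, 12.9]
grip_width: 0.0623
```

Call:
move_arm:
  targets:
    - [[0,1,0],[0,0,0],255]
    - [[0,0,0],[0,0,0],255]

```text
time: 10.0
position: [0.4748, 0.0585, 0.0385]
tool_rot: [-0.53, -0.468, 0.532, -0.466]
force: [-11.4, -3.6, 10.5]
grip_width: 0.062
```

Call:
move_arm:
  targets:
    - [[0,1,0],[0,0,0],255]
    - [[0,0,0],[0,0,0],255]

```text
time: 10.2
position: [0.4757, 0.0584, 0.0385]
tool_rot: [-0.53, -0.468, 0.532, -0.466]
force: [-12.0, -3.0, 11.6]
grip_width: 0.0622
```

Call:
move_arm:
  targets:
    - [[-0.7,1,0],[0,0,0],255]
    - [[0,0,0],[0,0,0],255]

```text
time: 10.4
position: [0.4777, 0.0582, 0.0392]
tool_rot: [-0.53, -0.467, 0.532, -0.467]
force: [-4.0, -4.4, -0.1]
grip_width: 0.062
```

Call:
move_arm:
  targets:
    - [[0,1,0],[0,0,0],255]
    - [[0,0,0],[0,0,0],255]

```text
time: 10.6
position: [0.4787, 0.058, 0.0391]
tool_rot: [-0.53, -0.467, 0.532, -0.467]
force: [-3.6, -4.0, -1.3]
grip_width: 0.0625
```

Call:
move_arm:
  targets:
    - [[0,1,0],[0,0,0],255]
    - [[0,0,0],[0,0,0],255]

```text
time: 10.8
position: [0.4797, 0.0579, 0.0391]
tool_rot: [-0.53, -0.467, 0.532, -0.467]
force: [-3.9, -3.9, -0.5]
grip_width: 0.062
```

Call:
move_arm:
  targets:
    - [[0,1,0],[0,0,0],255]
    - [[0,0,0],[0,0,0],255]

```text
time: 11.0
position: [0.4807, 0.0578, 0.0391]
tool_rot: [-0.53, -0.467, 0.532, -0.467]
force: [-3.7, -3.5, -1.2]
grip_width: 0.0627
```

Call:
move_arm:
  targets:
    - [[0,1,0],[0,0,0],255]
    - [[0,0,0],[0,0,0],255]

```text
time: 11.2
position: [0.4817, 0.0576, 0.0391]
tool_rot: [-0.53, -0.467, 0.532, -0.467]
force: [-4.2, -4.0, -1.7]
grip_width: 0.0624
```

Call:
move_arm:
  targets:
    - [[0,1,0],[0,0,0],255]
    - [[0,0,0],[0,0,0],255]

```text
time: 11.4
position: [0.4827, 0.0575, 0.0391]
tool_rot: [-0.53, -0.467, 0.532, -0.467]
force: [-4.6, -4.0, -1.5]
grip_width: 0.0622
```

```bash
python3 - <<'E'
from h import *
from cell import bot
c=bot.camera("wrist");pickle.dump(c,open('w4.pkl','wb'))
cv2.imwrite('pics/w4.png',cv2.resize(c["color"][60:310,100:400],(720,600),interpolation=cv2.INTER_CUBIC)[:,:,::-1])
E
```

```text
(no output)
```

View pics/w4.png

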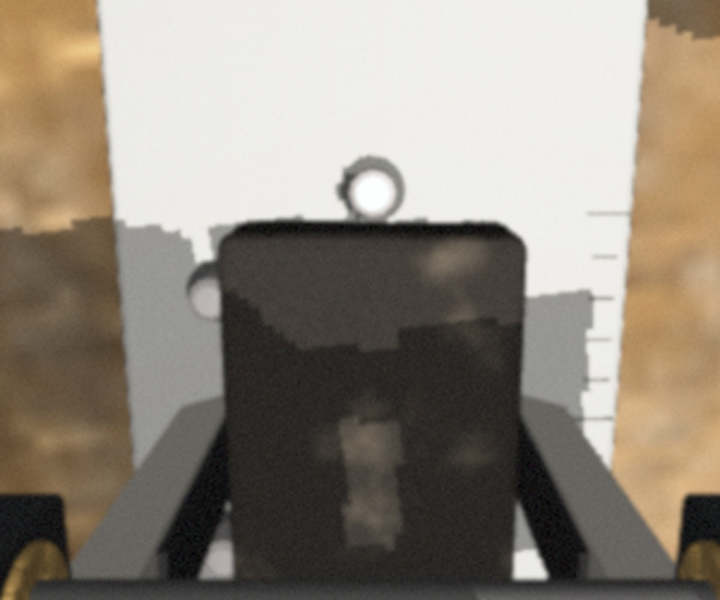

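The block has reached the left side pins at (205,292) and (215,555). The end pin at (372,190) still shows a small gap, so I'll measure it.

```bash
python3 - <<'E'
from h import *
c=pickle.load(open('w4.pkl','rb'));X=np.array([.992,-.127]);Y=np.array([.127,.992]);s=np.array([479.9,55.9])
def q(u,v,z):
    P=ray(c,[100+u/2.4,60+v/2.4],z)[0,:2]*1000-s;return (P@X).round(1),(P@Y).round(1)
print('pin top',q(372,191,.026),'pin +x far',q(372,157,.026),'edge top z43',q(372,237,.043),'edge bottom z15',q(372,222,.015))
print('side pin',q(208,297,.026),'block left top',q(221,295,.043),'right',q(525,295,.043),'left low',q(229,480,.043))
print((-np.array(c["R"]).T@c["t"]).round(3))
E
```

```text
pin top (np.float64(58.7), np.float64(2.9)) pin +x far (np.float64(65.9), np.float64(2.9)) edge top z43 (np.float64(51.2), np.float64(2.9)) edge bottom z15 (np.float64(50.7), np.float64(2.8))
side pin (np.float64(35.4), np.float64(39.2)) block left top (np.float64(39.5), np.float64(33.1)) right (np.float64(39.5), np.float64(-27.8)) left low (np.float64(-0.7), np.float64(33.2))
[0.553 0.05  0.201]
```

Call:
move_arm:
  targets:
    - [[0,1,0],[0,0,0],255]
    - [[0,1,0],[0,0,0],255]
    - [[0,0,0],[0,0,0],255]

```text
time: 11.75
position: [0.4843, 0.0573, 0.0391]
tool_rot: [-0.53, -0.468, 0.532, -0.467]
force: [-5.8, -3.5, 1.0]
grip_width: 0.062
```

Call:
move_arm:
  targets:
    - [[0,0.8,0],[0,0,0],255]
    - [[0,0,0],[0,0,0],255]

```text
time: 11.95
position: [0.4844, 0.0573, 0.039]
tool_rot: [-0.53, -0.468, 0.532, -0.466]
force: [-9.3, -4.1, 5.2]
grip_width: 0.0622
```

Call:
move_arm:
  targets:
    - [[0,0.8,0],[0,0,0],255]
    - [[0,0,0],[0,0,0],255]

```text
time: 12.15
position: [0.4845, 0.0573, 0.0389]
tool_rot: [-0.529, -0.468, 0.532, -0.466]
force: [-13.3, -1.9, 9.0]
grip_width: 0.062
```

Call:
move_arm:
  targets:
    - [[0,-0.5,-0.7],[0,0,0],255]
    - [[0,0,0],[0,0,0],255]
    - [[0,0,0],[0,0,0],0]
    - [[0,0,0],[0,0,0],0]
    - [[0,0,0],[0,0,0],0]
    - [[0,0,0],[0,0,0],0]
    - [[0,0,0],[0,0,0],0]

```text
time: 12.85
position: [0.4871, 0.0586, 0.0395]
tool_rot: [0.531, 0.467, -0.531, 0.467]
force: [-0.2, -0.4, 0.4]
grip_width: 0.0937
```

Call:
move_arm:
  targets:
    - [[-20,0,0],[0,0,0],0]
    - [[-40,0,0],[0,0,0],0]
    - [[-45,0,0],[0,0,0],0]
    - [[-45,0,0],[0,0,0],0]
    - [[-10,0,0],[0,0,0],0]
    - [[0,0,0],[0,0,0],0]

```text
time: 13.45
position: [0.4877, 0.0592, 0.2009]
tool_rot: [0.532, 0.467, -0.529, 0.467]
force: [-0.3, -0.4, -0.5]
grip_width: 0.0941
```

```bash
python3 - <<'E'
from h import *
from cell import bot
c=bot.camera("wrist");pickle.dump(c,open('w5.pkl','wb'))
cv2.imwrite('pics/w5.png',cv2.resize(c["color"],(768,576),interpolation=cv2.INTER_CUBIC)[:,:,::-1])
E
python3 st.py
```

```text
t 13.5 p [486.9  59.  199.4] jaw yaw -97.24 grip 93.7 F [ 0.2 -0.6 -0.8] Mz [ 0.01  0.21 -0.  ] j [-0.96  0.18  0.81  2.07 -0.16  0.95 -1.76]
tool x,y,z axes
 [[ 0.001  0.001 -1.   ]
 [ 0.992 -0.126  0.   ]
 [-0.126 -0.992 -0.001]]
```

View pics/w5.png

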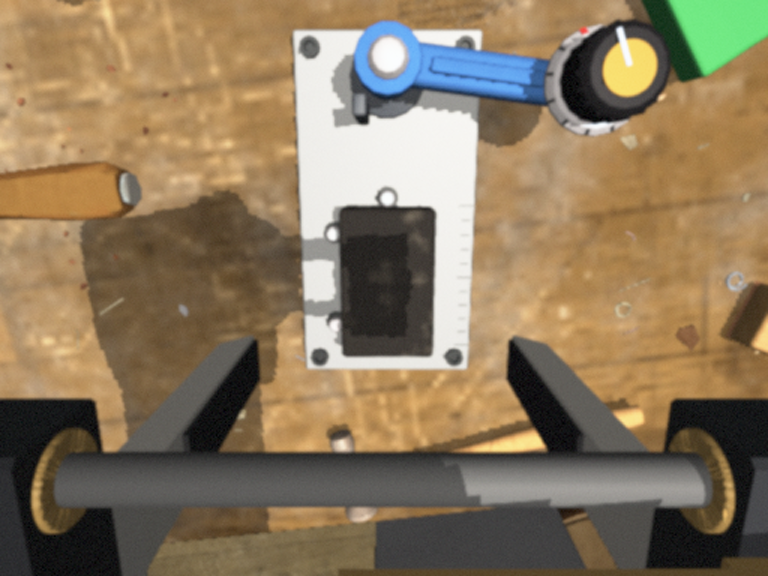

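The wrist view shows the block against the end pin (387,198) and side pins (332,233) and (335,323). The clamp arm is out to the right with its orange disc at (630,67). I'll check the seating and locate the knob.

```bash
python3 - <<'E'
from h import *
c=pickle.load(open('w5.pkl','rb'));X=np.array([.992,-.127]);Y=np.array([.127,.992]);s=np.array([479.9,55.9])
def q(u,v,z):
    P=ray(c,[u/1.5,v/1.5],z)[0,:2]*1000;return P.round(1).tolist(),np.round([(P-s)@X,(P-s)@Y],1).tolist()
for n,a in dict(endpin=(387,198,.026),sp1=(332,233,.026),sp2=(335,323,.026),b_tl=(341,208,.043),b_tr=(434,208,.043),b_bl=(344,356,.043),b_br=(432,356,.043),post=(389,55,.09)).items(): print(n,*q(*a))
img=c["color"];hsv=cv2.cvtColor(img,cv2.COLOR_RGB2HSV);m=(hsv[...,0]>15)&(hsv[...,0]<32)&(hsv[...,1]>110)&(hsv[...,2]>200);m[:, :395]=0;m[70:]=0;m[:,445:]=0
m=m.astype(np.uint8);k=max(cv2.findContours(m,0,1)[0],key=cv2.contourArea);(u,v),r=cv2.minEnclosingCircle(k)
print('disc px',u*1.5,v*1.5,r*1.5,q(u*1.5,v*1.5,.126))
E
```

```text
endpin [537.9, 51.1] [58.2, 2.6]
sp1 [519.7, 90.5] [35.1, 39.4]
sp2 [457.1, 97.8] [-28.0, 38.7]
b_tl [536.4, 80.5] [52.9, 31.6]
b_tr [529.1, 22.6] [53.0, -26.8]
b_bl [438.3, 92.9] [-46.0, 31.4]
b_br [430.9, 33.9] [-45.8, -28.1]
post [611.2, 41.4] [132.1, 2.3]
disc px 629.5345001220703 66.93103408813477 29.338488578796387 ([586.2, -60.7], [120.2, -102.1])
```

Call:
move_arm:
  targets:
    - [[0,28,26],[0,0,0],0]
    - [[0,28,26],[0,0,0],0]
    - [[0,28,27],[0,0,0],0]
    - [[0,30,27],[0,0,0],0]
    - [[0,0,0],[-0.15,0,0],0]
    - [[0,0,0],[-0.15,0,0],0]
    - [[0,0,0],[-0.15,0,0],0]
    - [[0,0,0],[-0.15,0,0],0]
    - [[0,0,0],[-0.15,0,0],0]
    - [[0,0,0],[-0.15,0,0],0]
    - [[0,0,0],[-0.15,0,0],0]
    - [[0,0,0],[-0.15,0,0],0]

```text
time: 14.7
position: [0.5855, -0.0611, 0.1969]
tool_rot: [0.172, 0.687, -0.173, 0.685]
force: [-0.3, -0.1, -0.5]
grip_width: 0.094
```

Call:
move_arm:
  targets:
    - [[0,0,0],[-0.15,0,0],0]
    - [[0,0,0],[-0.15,0,0],0]
    - [[0,0,0],[-0.15,0,0],0]
    - [[0,0,0],[-0.15,0,0],0]
    - [[0,0,0],[-0.15,0,0],0]
    - [[0,0,0],[-0.15,0,0],0]
    - [[0,0,0],[-0.15,0,0],0]
    - [[0,0,0],[-0.15,0,0],0]
    - [[0,0,0],[-0.15,0,0],0]
    - [[0,0,0],[-0.15,0,0],0]
    - [[0,0,0],[-0.15,0,0],0]
    - [[0,0,0],[-0.15,0,0],0]

```text
time: 15.9
position: [0.5854, -0.0609, 0.1967]
tool_rot: [-0.429, 0.562, 0.431, 0.56]
force: [-0.0, -0.9, -0.5]
grip_width: 0.0938
```

Call:
move_arm:
  targets:
    - [[0,0,0],[-0.15,0,0],0]
    - [[0,0,0],[-0.15,0,0],0]
    - [[0,0,0],[-0.15,0,0],0]
    - [[0,0,0],[-0.15,0,0],0]
    - [[0,0,0],[-0.15,0,0],0]
    - [[0,0,0],[-0.15,0,0],0]
    - [[0,0,0],[-0.15,0,0],0]
    - [[0,0,0],[0,0,0],0]
    - [[0,0,0],[0,0,0],0]

```text
time: 16.8
position: [0.5858, -0.0612, 0.1978]
tool_rot: [-0.651, 0.274, 0.653, 0.274]
force: [0.1, 0.3, -0.1]
grip_width: 0.0936
```

```bash
python3 st.py 586.2 -60.7 119 135; python3 - <<'E'
from h import *
from cell import bot
c=bot.camera("wrist");pickle.dump(c,open('w6.pkl','wb'))
cv2.imwrite('pics/w6.png',c["color"][:,:,::-1])
E
```

```text
t 16.8 p [585.8 -61.2 197.8] jaw yaw 134.47 grip 93.6 F [ 0.1  0.3 -0.1] Mz [0.1  0.03 0.01] j [ 0.01  0.31 -0.02  1.83  0.01  1.    2.34]
tool x,y,z axes
 [[-0.003  0.001 -1.   ]
 [-0.714 -0.7    0.001]
 [-0.7    0.714  0.002]]
shift [78.8 -0.7 -0.1] turn [-0.009  0.002 -0.001]
```

View pics/w6.png

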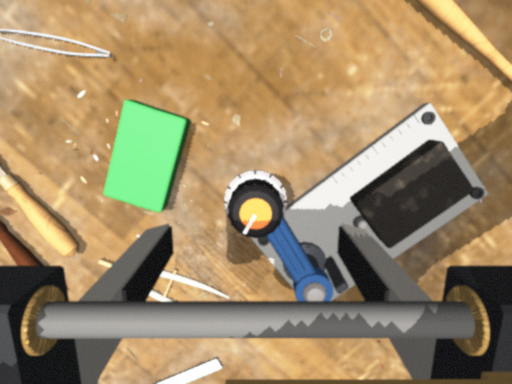

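The orange disc at (256,214) sits midway between the fingers, and the block stays seated in the background. I'll check the knob position once more from this view.

```bash
python3 - <<'E'
from h import *
c=pickle.load(open('w6.pkl','rb'));hsv=cv2.cvtColor(c["color"],cv2.COLOR_RGB2HSV)
m=(hsv[...,0]>10)&(hsv[...,0]<32)&(hsv[...,1]>110)&(hsv[...,2]>200);m[:190]=0;m[240:]=0;m[:,235:][:,45:]=0;m[:,:235]=0
k=max(cv2.findContours(m.astype(np.uint8),0,1)[0],key=cv2.contourArea);(u,v),r=cv2.minEnclosingCircle(k);print(u,v,r,ray(c,[u,v],.126).round(4))
E
```

```text
255.0985870361328 213.21127319335938 16.144201278686523 [[ 0.5862 -0.0593  0.126 ]]
```

Call:
move_arm:
  targets:
    - [[25,-1,0.5],[0,0,0],0]
    - [[30,0,0],[0,0,0],0]
    - [[20,0,0],[0,0,0],0]
    - [[4,0,0],[0,0,0],0]
    - [[0,0,0],[0,0,0],0]
    - [[0,0,0],[0,0,0],255]
    - [[0,0,0],[0,0,0],255]
    - [[0,0,0],[0,0,0],255]
    - [[0,0,0],[0,0,0],255]
    - [[0,0,0],[0,0,0],255]
    - [[0,0,0],[0,0,0],255]
    - [[0,0,0],[0,0,0],255]

```text
time: 18.05
position: [0.5869, -0.06, 0.1205]
tool_rot: [-0.653, 0.272, 0.653, 0.272]
force: [0.3, 0.2, -1.0]
grip_width: 0.0416
```

```bash
python3 st.py; python3 - <<'E'
import numpy as np
P=np.array([611.9,41.3]);K=np.array([586.2,-60.]);print(np.linalg.norm(K-P),np.degrees(np.arctan2(*(K-P)[::-1]))%360-172.7)
E
```

```text
t 18.05 p [586.9 -60.  120.5] jaw yaw 134.76 grip 41.6 F [ 0.3  0.2 -1. ] Mz [0.07 0.02 0.04] j [ 0.01  0.4  -0.02  1.89  0.01  0.85  2.33]
tool x,y,z axes
 [[-0.    -0.    -1.   ]
 [-0.71  -0.704  0.   ]
 [-0.704  0.71  -0.   ]]
104.50923404178215 83.06430579612984
```

Call:
move_arm:
  targets:
    - [[0,2.5,4.5],[0.05,0,0],255]
    - [[0,5.0,9.2],[0.1,0,0],255]
    - [[0,5.0,9.2],[0.1,0,0],255]
    - [[0,5.0,9.2],[0.1,0,0],255]
    - [[0,5.0,9.2],[0.1,0,0],255]
    - [[0,0,0],[0,0,0],255]

```text
time: 18.65
position: [0.5446, -0.0381, 0.1205]
tool_rot: [-0.575, 0.411, 0.576, 0.411]
force: [-0.1, 1.1, -1.1]
grip_width: 0.0401
```

```bash
cat >arc.py <<'E'
from h import *
from cell import bot
o=bot.get_obs();p=np.array(o["position"])*1000;M=Ro.from_quat(o["tool_rot"]).as_matrix()
P=np.array([611.9,41.3]);r=p[:2]-P
print('t',round(o["time"],2),'r',np.linalg.norm(r).round(2),'arm',(np.degrees(np.arctan2(r[1],r[0]))%360-172.7).round(2),'z',p[2].round(1),'yaw',np.degrees(np.arctan2(M[1,2],M[0,2])).round(2),'F',np.round(o["force"],1),'F tool',np.round(M.T@o["force"],1),'M',np.round(o["moment"],2),'j7',o["joint_pos"][6].round(2),'grip',o["grip_width"].round(4))
for a in(.1,.02):
    c,s=np.cos(-a),np.sin(-a);d=np.array([[c,-s],[s,c]])@r-r;print(a,np.round(M.T@np.r_[d,0],2))
E
python3 arc.py
```

```text
Traceback (most recent call last):
  File "arc.py", line 5, in <module>
    print('t',round(o["time"],2),'r',np.linalg.norm(r).round(2),'arm',(np.degrees(np.arctan2(r[1],r[0]))%360-172.7).round(2),'z',p[2].round(1),'yaw',np.degrees(np.arctan2(M[1,2],M[0,2])).round(2),'F',np.round(o["force"],1),'F tool',np.round(M.T@o["force"],1),'M',np.round(o["moment"],2),'j7',o["joint_pos"][6].round(2),'grip',o["grip_width"].round(4))
                                                                                                                                                                                                                                                                                                                                      ^^^^^^^^^^^^^^^^^^^^^
AttributeError: 'float' object has no attribute 'round'
```

```bash
sed -i 's/o\["joint_pos"\]\[6\].round(2)/round(float(o["joint_pos"][6]),2)/; s/o\["grip_width"\].round(4)/round(float(o["grip_width"]),4)/' arc.py; python3 arc.py
```

```text
t 18.65 r 104.06 arm 57.0 z 120.5 yaw 108.92 F [-0.1  1.1 -1.1] F tool [ 1.1 -0.3  1.1] M [ 0.4   0.21 -0.02] j7 1.88 grip 0.0401
0.1 [0.01 4.87 9.19]
0.02 [0.   1.05 1.8 ]
```

Call:
move_arm:
  targets:
    - [[0,4.9,9.2],[0.1,0,0],255]
    - [[0,4.9,9.2],[0.1,0,0],255]
    - [[0,4.9,9.2],[0.1,0,0],255]
    - [[0,4.9,9.2],[0.1,0,0],255]
    - [[0,4.9,9.2],[0.1,0,0],255]
    - [[0,4.9,9.2],[0.1,0,0],255]
    - [[0,4.9,9.2],[0.1,0,0],255]
    - [[0,4.9,9.2],[0.1,0,0],255]
    - [[0,0,0],[0,0,0],255]

```text
time: 19.55
position: [0.5085, 0.0344, 0.1205]
tool_rot: [-0.371, 0.602, 0.371, 0.602]
force: [-2.1, 2.2, 1.4]
grip_width: 0.0402
```

```bash
python3 arc.py
```

```text
t 19.55 r 103.63 arm 11.12 z 120.5 yaw 63.28 F [-2.1  2.2  1.4] F tool [-1.4  2.9  1. ] M [ 0.34  0.5  -0.04] j7 0.99 grip 0.0402
0.1 [0.   4.81 9.17]
0.02 [0.   1.04 1.8 ]
```

Call:
move_arm:
  targets:
    - [[0,2.4,4.6],[0.05,0,0],255]
    - [[0,2.4,4.6],[0.05,0,0],255]
    - [[0,1.0,1.9],[0.02,0,0],255]
    - [[0,1.0,1.9],[0.02,0,0],255]
    - [[0,0,0],[0,0,0],255]

```text
time: 20.05
position: [0.5086, 0.0477, 0.1204]
tool_rot: [-0.328, 0.627, 0.328, 0.626]
force: [-6.5, 0.4, 4.5]
grip_width: 0.0401
```

```bash
python3 arc.py
```

```text
t 20.05 r 103.5 arm 3.76 z 120.4 yaw 55.33 F [-6.5  0.4  4.5] F tool [-4.5  5.6 -3.3] M [0.2  1.38 0.04] j7 0.83 grip 0.0401
0.1 [-0.    4.9   9.11]
0.02 [-0.    1.05  1.78]
```

Call:
move_arm:
  targets:
    - [[0,1.0,1.9],[0.02,0,0],255]
    - [[0,1.0,1.9],[0.02,0,0],255]
    - [[0,0,0],[0,0,0],255]

```text
time: 20.35
position: [0.509, 0.052, 0.1204]
tool_rot: [-0.316, 0.633, 0.316, 0.632]
force: [-7.7, 1.3, 6.3]
grip_width: 0.0401
```

```bash
python3 arc.py
```

```text
t 20.35 r 103.47 arm 1.39 z 120.4 yaw 53.04 F [-7.7  1.3  6.3] F tool [-6.3  6.9 -3.6] M [ 0.21  1.73 -0.01] j7 0.79 grip 0.0401
0.1 [-0.    4.88  9.12]
0.02 [-0.    1.05  1.78]
```

Call:
move_arm:
  targets:
    - [[0,1.8,1.2],[0.02,0,0],255]
    - [[0,1.2,1.6],[0.02,0,0],255]
    - [[0,0,0],[0,0,0],255]

```text
time: 20.65
position: [0.5089, 0.0542, 0.1204]
tool_rot: [-0.303, 0.64, 0.301, 0.639]
force: [-2.0, -11.4, 4.3]
grip_width: 0.0403
```

```bash
python3 arc.py
```

```text
t 20.65 r 103.77 arm 0.16 z 120.4 yaw 50.56 F [ -2.  -11.4   4.3] F tool [ -4.3  -5.6 -10.1] M [-2.91  0.64  0.07] j7 0.74 grip 0.0403
0.1 [-0.02  5.1   9.03]
0.02 [-0.    1.09  1.77]
```

Call:
move_arm:
  targets:
    - [[0,1.0,1.8],[0.02,0,0],255]
    - [[0,0,0],[0,0,0],255]

```text
time: 20.85
position: [0.5089, 0.0545, 0.1204]
tool_rot: [-0.296, 0.644, 0.294, 0.642]
force: [-3.4, -21.2, 8.0]
grip_width: 0.0402
```

```bash
python3 arc.py
```

```text
t 20.85 r 103.81 arm -0.0 z 120.4 yaw 49.34 F [ -3.4 -21.2   8. ] F tool [ -7.9 -11.2 -18.4] M [-5.29  1.14  0.13] j7 0.72 grip 0.0402
0.1 [-0.04  5.27  8.94]
0.02 [-0.01  1.12  1.75]
```

Call:
move_arm:
  targets:
    - [[0,-0.8,-1.3],[0,0,0],255]
    - [[0,0,0],[0,0,0],255]

```text
time: 21.05
position: [0.5089, 0.0543, 0.1204]
tool_rot: [-0.296, 0.643, 0.295, 0.642]
force: [-1.6, -13.2, 4.8]
grip_width: 0.0399
```

```bash
python3 arc.py
```

```text
t 21.05 r 103.8 arm 0.13 z 120.4 yaw 49.42 F [ -1.6 -13.2   4.8] F tool [ -4.8  -7.3 -11.1] M [-3.38  0.79  0.04] j7 0.72 grip 0.0399
0.1 [-0.02  5.27  8.94]
0.02 [-0.    1.13  1.74]
```

Call:
move_arm:
  targets:
    - [[0,0,0],[0.1,0,0],255]
    - [[0,0,0],[0.1,0,0],255]
    - [[0,0,0],[0.1,0,0],255]
    - [[0,0,0],[0.1,0,0],255]

```text
time: 21.45
position: [0.5087, 0.0541, 0.1204]
tool_rot: [-0.161, 0.689, 0.16, 0.688]
force: [-5.0, -13.7, 7.0]
grip_width: 0.0401
```

```bash
python3 arc.py
```

```text
t 21.45 r 103.99 arm 0.22 z 120.4 yaw 26.27 F [ -5.  -13.7   7. ] F tool [ -6.9 -10.1 -10.6] M [-3.52  1.21  0.09] j7 0.35 grip 0.0401
0.1 [-0.03  8.39  6.14]
0.02 [-0.01  1.73  1.16]
```

Call:
move_arm:
  targets:
    - [[0,0,0],[0.1,0,0],255]
    - [[0,0,0],[0.1,0,0],255]
    - [[0,0,0],[0.1,0,0],255]
    - [[0,0,0],[0.1,0,0],255]
    - [[0,0,0],[0.1,0,0],255]
    - [[0,0,0],[0.1,0,0],255]
    - [[0,0,0],[0.1,0,0],255]
    - [[0,0,0],[0.1,0,0],255]
    - [[0,0,0],[0.1,0,0],255]

```text
time: 22.35
position: [0.5082, 0.0542, 0.1204]
tool_rot: [0.154, 0.69, -0.156, 0.689]
force: [-8.1, -14.5, 9.2]
grip_width: 0.0404
```

```bash
python3 arc.py|head -1;  python3 - <<'E'
from h import *
from cell import bot
c=bot.camera("top");pickle.dump(c,open('t7.pkl','wb'))
w=bot.camera("wrist")
cv2.imwrite('pics/w7.png',np.hstack([cv2.resize(c["color"][150:246,200:328],(400,300)),cv2.resize(w["color"],(400,300))])[:,:,::-1])
E
```

```text
t 22.35 r 104.52 arm 0.22 z 120.4 yaw -25.29 F [ -8.1 -14.5   9.2] F tool [ -9.2 -16.6  -1.1] M [-3.49  2.05  0.07] j7 -0.46 grip 0.0404
```

View pics/w7.png

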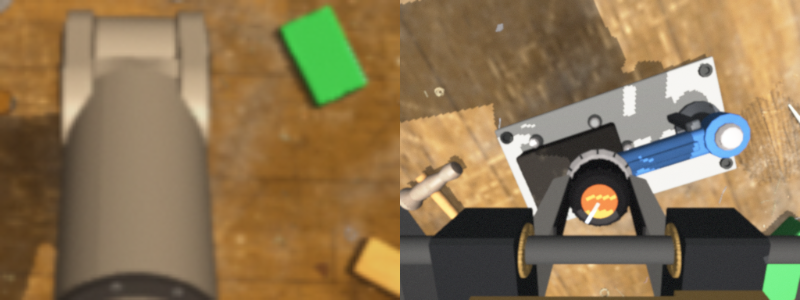

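The arm lies over the block, and the orange disc with its white line is visible at (600,203) while gripped. The block and collar behind it look unmoved.

```bash
cat > mz.py <<'E'
from h import *
from cell import bot
import glob
L=[]
for i in range(3):
    w=bot.camera("wrist");o=bot.get_obs();L.append(o["moment"][2])
n=len(glob.glob('k*.npy'));np.save(f'k{n:02d}.npy',w["color"])
M=Ro.from_quat(o["tool_rot"]).as_matrix()
s=''
if n:
    a=np.load('k00.npy')[185:290,200:310].astype(int);b=w["color"][185:290,200:310].astype(int);s=np.abs(a-b).mean().round(2)
print(n,'Mz',np.round(L,3),'yaw',np.degrees(np.arctan2(M[1,2],M[0,2])).round(2),'F',np.round(o["force"],1),'diff',s,'j7',round(float(o["joint_pos"][6]),2),'t',round(o["time"],2))
E
python3 mz.py
```

```text
0 Mz [0.036 0.02  0.09 ] yaw -25.06 F [ -8.  -14.2   9.6] diff  j7 -0.46 t 22.6
```

Call:
move_arm:
  targets:
    - [[0,0,0],[0.1,0,0],255]
    - [[0,0,0],[0.1,0,0],255]

```text
time: 22.8
position: [0.5081, 0.0542, 0.1203]
tool_rot: [0.222, 0.672, -0.224, 0.671]
force: [-9.7, -13.9, 11.5]
grip_width: 0.0401
```

```bash
python3 mz.py
```

```text
1 Mz [-0.019  0.055  0.046] yaw -36.57 F [ -9.1 -14.4  11.5] diff 11.33 j7 -0.63 t 22.95
```

Call:
move_arm:
  targets:
    - [[0,0,0],[0.1,0,0],255]
    - [[0,0,0],[0.1,0,0],255]

```text
time: 23.15
position: [0.508, 0.0543, 0.1203]
tool_rot: [0.288, 0.646, -0.29, 0.645]
force: [-9.2, -13.0, 10.2]
grip_width: 0.0403
```

```bash
python3 mz.py
```

```text
2 Mz [0.055 0.088 0.015] yaw -48.03 F [-10.  -13.8  11.5] diff 18.34 j7 -0.81 t 23.3
```

Call:
move_arm:
  targets:
    - [[0,0,0],[0.1,0,0],255]
    - [[0,0,0],[0.1,0,0],255]

```text
time: 23.5
position: [0.508, 0.0544, 0.1203]
tool_rot: [0.351, 0.614, -0.353, 0.613]
force: [-9.9, -12.1, 10.9]
grip_width: 0.0401
```

```bash
python3 mz.py
```

```text
3 Mz [0.097 0.024 0.012] yaw -59.48 F [-10.2 -13.1  12.5] diff 23.68 j7 -0.98 t 23.65
```

Call:
move_arm:
  targets:
    - [[0,0,0],[0.1,0,0],255]
    - [[0,0,0],[0.1,0,0],255]

```text
time: 23.85
position: [0.5079, 0.0545, 0.1203]
tool_rot: [0.41, 0.576, -0.412, 0.575]
force: [-10.8, -12.4, 11.3]
grip_width: 0.0402
```

```bash
python3 mz.py
```

```text
4 Mz [0.047 0.056 0.06 ] yaw -70.93 F [-10.3 -12.5  12.3] diff 27.19 j7 -1.16 t 24.0
```

Call:
move_arm:
  targets:
    - [[0,0,0],[0.1,0,0],255]
    - [[0,0,0],[0.1,0,0],255]

```text
time: 24.2
position: [0.5079, 0.0546, 0.1203]
tool_rot: [0.465, 0.532, -0.468, 0.531]
force: [-12.0, -11.6, 12.1]
grip_width: 0.0402
```

```bash
python3 mz.py; python3 - <<'E'
from h import *
t=[cv2.resize(np.load(f'k{i:02d}.npy')[180:290,200:312],(264,260),interpolation=cv2.INTER_CUBIC) for i in range(6)]
cv2.imwrite('pics/k.png',np.vstack([np.hstack(t[:3]),np.hstack(t[3:])])[:,:,::-1])
E
```

```text
5 Mz [0.063 0.027 0.018] yaw -82.39 F [-10.7 -11.9  12.4] diff 29.97 j7 -1.33 t 24.35
```

View pics/k.png

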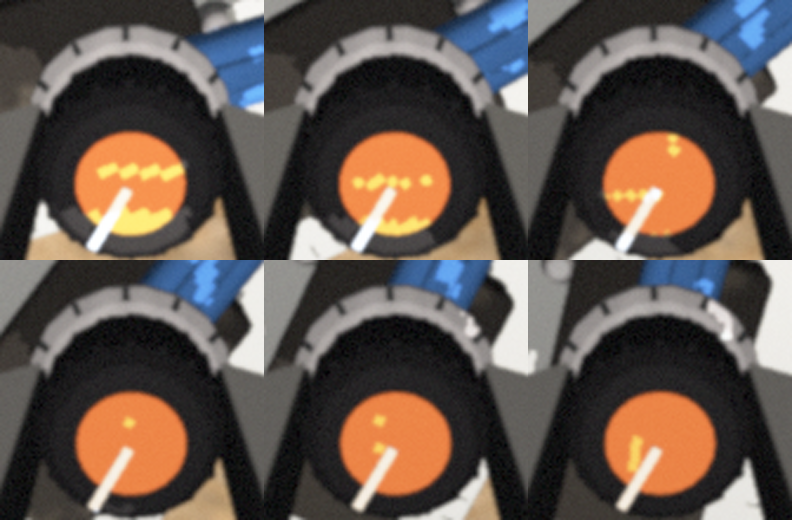

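The crops show the collar marks holding still relative to the knob in all six frames, with one at the top at (127,33), so there is no clutch slip yet. I'll track those marks numerically.

```bash
cat >> mz.py <<'E'
th=np.radians(np.arange(-62,62.5,1))
def prof(g):
    g=cv2.cvtColor(g,cv2.COLOR_RGB2GRAY).astype(np.float32)
    return np.mean([cv2.remap(g,(253.5+r*np.sin(th)).astype(np.float32)[None],(240.5-r*np.cos(th)).astype(np.float32)[None],1)[0] for r in(44.5,45.5,46.5)],0)
for i in range(max(0,n-1),n+1):
    q=prof(np.load(f'k{i:02d}.npy'));q=q-cv2.blur(q[None],(15,1))[0]
    print('  marks',i,[int(round(np.degrees(th[j]))) for j in range(2,len(q)-2) if q[j]==q[j-2:j+3].min() and q[j]<-18])
E
python3 mz.py
```

```text
6 Mz [ 0.071  0.003 -0.001] yaw -82.33 F [-11.3 -11.1  12.5] diff 29.95 j7 -1.32 t 24.5
  marks 5 [-55, -28, -1, 26, 53]
  marks 6 [-55, -28, 0, 27, 53]
```

Call:
move_arm:
  targets:
    - [[0,0,0],[0.1,0,0],255]
    - [[0,0,0],[0.05,0,0],255]

```text
time: 24.7
position: [0.5078, 0.0547, 0.1204]
tool_rot: [-0.504, -0.495, 0.506, -0.495]
force: [-11.6, -10.9, 14.4]
grip_width: 0.04
```

```bash
python3 mz.py
```

```text
7 Mz [0.136 0.066 0.138] yaw -90.95 F [-11.7 -12.2  13.9] diff 30.08 j7 -1.45 t 24.85
  marks 6 [-55, -28, 0, 27, 53]
  marks 7 [-56, -29, -1, 26, 36, 52]
```

Call:
move_arm:
  targets:
    - [[0,0,0],[0.1,0,0],255]
    - [[0,0,0],[0.05,0,0],255]

```text
time: 25.05
position: [0.5079, 0.0548, 0.1204]
tool_rot: [-0.54, -0.456, 0.542, -0.456]
force: [-12.3, -10.1, 15.8]
grip_width: 0.04
```

```bash
python3 mz.py
```

```text
8 Mz [0.131 0.103 0.176] yaw -99.53 F [-12.1 -10.9  16.6] diff 29.46 j7 -1.57 t 25.2
  marks 7 [-56, -29, -1, 26, 36, 52]
  marks 8 [-56, -29, -2, 25, 51]
```

Call:
move_arm:
  targets:
    - [[0,0,0],[0.1,0,0],255]
    - [[0,0,0],[0,0,0],255]

```text
time: 25.4
position: [0.508, 0.0549, 0.1205]
tool_rot: [-0.562, -0.428, 0.564, -0.428]
force: [-12.0, -10.4, 18.0]
grip_width: 0.04
```

```bash
python3 mz.py
```

```text
9 Mz [0.172 0.145 0.14 ] yaw -105.23 F [-12.5 -10.5  17.8] diff 28.59 j7 -1.66 t 25.55
  marks 8 [-56, -29, -2, 25, 51]
  marks 9 [-56, -29, -2, 25, 51]
```

Call:
move_arm:
  targets:
    - [[0,0,0],[0.1,0,0],255]
    - [[0,0,0],[0,0,0],255]

```text
time: 25.75
position: [0.508, 0.0549, 0.1205]
tool_rot: [-0.582, -0.4, 0.584, -0.4]
force: [-11.2, -9.7, 18.5]
grip_width: 0.0403
```

```bash
python3 mz.py
```

```text
10 Mz [0.076 0.06  0.014] yaw -110.97 F [-12.  -10.6  17.2] diff 29.58 j7 -1.74 t 25.9
  marks 9 [-56, -29, -2, 25, 51]
  marks 10 [-34, -24, -6, 21, 47]
```

Call:
move_arm:
  targets:
    - [[0,0,0],[0.1,0,0],255]
    - [[0,0,0],[0,0,0],255]

```text
time: 26.1
position: [0.508, 0.0549, 0.1205]
tool_rot: [-0.602, -0.37, 0.604, -0.37]
force: [-12.2, -9.3, 16.3]
grip_width: 0.04
```

```bash
python3 mz.py
```

```text
11 Mz [-0.009  0.011  0.021] yaw -116.7 F [-11.8  -9.3  15.6] diff 31.22 j7 -1.82 t 26.25
  marks 10 [-34, -24, -6, 21, 47]
  marks 11 [-55, -46, -18, 9, 25, 35, 49]
```

Call:
move_arm:
  targets:
    - [[0,0,0],[0.1,0,0],255]
    - [[0,0,0],[0,0,0],255]

```text
time: 26.45
position: [0.5079, 0.055, 0.1204]
tool_rot: [-0.619, -0.339, 0.621, -0.339]
force: [-11.7, -8.4, 16.2]
grip_width: 0.0402
```

```bash
python3 mz.py
```

```text
12 Mz [ 0.015 -0.016  0.068] yaw -122.42 F [-11.7  -9.1  14.9] diff 33.18 j7 -1.9 t 26.6
  marks 11 [-55, -46, -18, 9, 25, 35, 49]
  marks 12 [-53, -25, 2, 28, 39, 55]
```

Call:
move_arm:
  targets:
    - [[0,0,0],[0.1,0,0],255]
    - [[0,0,0],[0,0,0],255]

```text
time: 26.8
position: [0.508, 0.0551, 0.1204]
tool_rot: [-0.636, -0.308, 0.637, -0.308]
force: [-11.6, -9.3, 15.5]
grip_width: 0.0403
```

```bash
python3 mz.py
```

```text
13 Mz [0.067 0.033 0.003] yaw -128.15 F [-11.5  -8.   15.8] diff 35.13 j7 -1.98 t 26.95
  marks 12 [-53, -25, 2, 28, 39, 55]
  marks 13 [-56, -29, -2, 25, 51]
```

Call:
move_arm:
  targets:
    - [[0,0,0],[0.1,0,0],255]
    - [[0,0,0],[0,0,0],255]

```text
time: 27.15
position: [0.5081, 0.0551, 0.1205]
tool_rot: [-0.65, -0.276, 0.652, -0.276]
force: [-10.8, -7.5, 17.0]
grip_width: 0.0402
```

```bash
python3 mz.py
```

```text
14 Mz [0.116 0.097 0.092] yaw -133.86 F [-10.8  -8.3  16.3] diff 36.88 j7 -2.06 t 27.3
  marks 13 [-56, -29, -2, 25, 51]
  marks 14 [-58, -30, -3, 24, 50]
```

The first click is complete: the marks advanced one full pitch, and torque fell and then rose again. I'll ease off slightly, let go and lift.

Call:
move_arm:
  targets:
    - [[0,0,0],[-0.07,0,0],255]
    - [[0,0,0],[0,0,0],255]
    - [[0,0,0],[0,0,0],0]
    - [[0,0,0],[0,0,0],0]
    - [[0,0,0],[0,0,0],0]
    - [[0,0,0],[0,0,0],0]
    - [[0,0,0],[0,0,0],0]
    - [[-20,0,0],[0,0,0],0]
    - [[-40,0,0],[0,0,0],0]
    - [[-40,0,0],[0,0,0],0]
    - [[0,0,0],[0,0,0],0]

```text
time: 28.4
position: [0.5111, 0.0569, 0.2243]
tool_rot: [0.643, 0.299, -0.639, 0.299]
force: [0.4, 0.5, -0.9]
grip_width: 0.0939
```

```bash
python3 st.py; python3 - <<'E'
from h import *
from cell import bot
c=bot.camera("wrist");pickle.dump(c,open('w8.pkl','wb'))
cv2.imwrite('pics/w8.png',cv2.resize(c["color"],(768,576),interpolation=cv2.INTER_CUBIC)[:,:,::-1])
E
```

```text
t 28.4 p [511.1  56.9 224.3] jaw yaw -129.95 grip 93.9 F [ 0.4  0.5 -0.9] Mz [0.07 0.18 0.05] j [-1.18  0.29  1.14  2.01 -0.31  1.03 -2.16]
tool x,y,z axes
 [[ 0.005  0.002 -1.   ]
 [ 0.767 -0.642  0.002]
 [-0.642 -0.767 -0.005]]
```

View pics/w8.png

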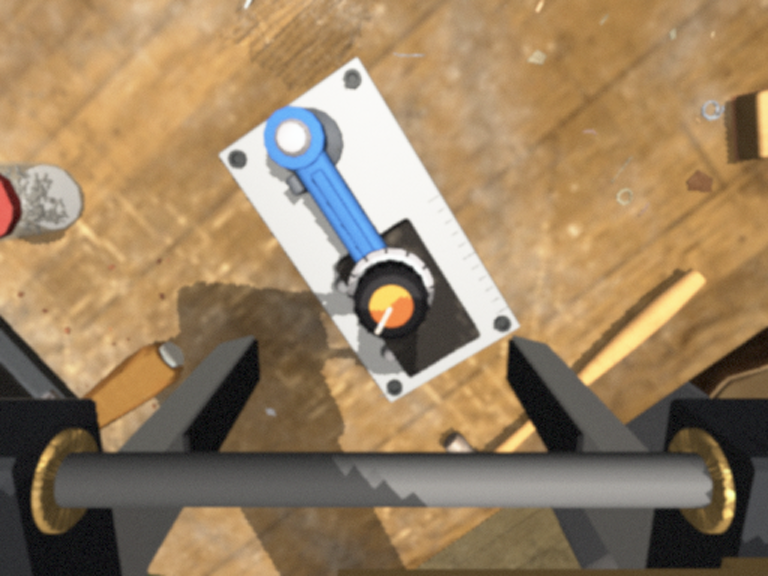

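The arm lies along the plate over the block, which looks square. Its visible corners are about (407,220), (479,335) and (413,376), and the disc is at (390,305). Final numeric check:

```bash
python3 - <<'E'
from h import *
c=pickle.load(open('w8.pkl','rb'));X=np.array([.992,-.127]);Y=np.array([.127,.992]);s=np.array([479.9,55.9])
f=lambda u,v,z:(lambda P:np.round([(P-s)@X,(P-s)@Y],1))(ray(c,[u/1.5,v/1.5],z)[0,:2]*1000)
for n,a in dict(tr=(407,220,.043),br=(479,335,.043),bl=(413,376,.043),post=(294,136,.09),disc=(390,305,.126),plate_far=(357,58,.014),plate_near_l=(393,401,.014),plate_nr=(520,325,.014),plate_fl=(219,155,.014)).items():print(n,f(*a))
E
```

```text
tr [ 52.5 -27. ]
br [-44.9 -27.1]
bl [-46.3  29.4]
post [131.7   1. ]
disc [27.8  3.3]
plate_far [161.1 -55.9]
plate_near_l [-67.5  59.6]
plate_nr [-66.2 -57.4]
plate_fl [160.8  62.2]
```

```bash
python3 -c "
from cell import bot
print(bot.hand_in())"
```

```text
the job is handed in; nothing more can be done
None
```

I seated the charcoal block against all three pins, swung the clamp arm to its stop, and turned the knob until its clutch clicked once. I handed the job in at about 28 s; no verdict is reported.

- **Block:** contact forces showed it reaching the side pins and then the end pin. After clamping, the camera puts it about 1 mm from the seat in x and y, and square. The visible-corner estimates scatter by about 1.5 mm.
- **Arm:** it met its stop with about 20 N of resistance, and the last picture puts it about 0.02 rad from closed.
- **Click:** the wrist torque rose to about 0.15 Nm, dropped to about 0 and rose again. The collar marks moved on by one 30° pitch, so there was one click. I turned the knob back 0.07 rad to relieve it before letting go.
- **Pad force:** I could not measure it directly. I am inferring a tight pad from the clutch having slipped.
- **Bystanders:** the arm never went near the sanding block or jar. I did not measure their positions again.
- **Disagreement:** the top and wrist cameras differed by 3–6 mm on the block and fixture positions. I followed the wrist camera and the contact forces.

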